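# Press the bush home on the bench lever press and keep it under pressure

## Task

Slide the aluminium carrier, which holds a printed part with its brass bush standing proud, into the guide rails of the bench press until it is fully home against the end stop. Then flip the press's safety catch right over, pull the lever forward and down until the ram has pushed the bush fully in, and keep hold of the lever: the program finishes with the gripper still holding it down firmly so that the ram stays pressed on the bush while the adhesive grips. Take the steps in that order and leave the other things on the bench where they are.

Things in the scene. Friction and masses are not known exactly. Their poses are not given: they have to be found in the camera images.
- press: dark grey bench lever press, fixed. mm in its frame: origin on the bench under the ram's axis, x from its open front to the column, z up. Base x -80..130, y -60..60; bed (base top) z 20. Head x -46..105, y -30..30, z 125..215, column behind. Lever on the y = -60 side, catch on the head's top
- press_seat (a point): on the bed, 35 mm in front of the ram's axis: the carrier's origin lies here, axes along the press's, when fully home. Seen from here (mm): channel 63 wide between two rails 12 high that run from x = -15 to the end stop at x = 80; in front of that the rails flare to 84 wide at x = -40; open to the front
- carrier: loose aluminium plate, 0.4 kg, 160 long (x), 60 wide, 14 thick; the last 12 mm of its nose (+x end) 52 wide. Origin mid-underside. An upright grip plate stands across its rear end (x = -68): 10 thick (x), 40 wide, top 59 above the underside. At x = +35 a dark printed drum, 48 across, holds the brass bush (flange top at 45). Goes in nose first; the grip plate stays outside
- carrier_grip (a point): middle of the carrier's grip plate, 17 mm below its top, 42 mm above the carrier's underside; gripped front and back (fingers closing along the carrier's x) the carrier stays level when lifted
- bush (a joint): how far the brass flanged bush (flange 26 across, 3 thick) is pressed into the printed part, m: 0 = standing 6 mm proud, 0.006 = fully home, flange on the part. Takes about 25 N from the ram and stays where it is left
- bush_top (a point): centre of the top of the bush's flange
- ram: steel ram, moves vertically, foot 28 mm across; origin mid-underside, 81 mm above the bench with the lever up (16 mm above the bush of a carrier standing on the bed). Descends 22 mm per rad of lever
- lever (a joint): lever angle, rad: 0 = up at its back stop, leaning 15 degrees back to the column; grows as the grip is pulled to the press's front and down. Bush fully home at 1.0 to 1.05, where it stops. A spring (about 4 N at the grip) brings it up when let go; pressing the bush in adds some 4 N. With the catch on it is blocked at about 0.05 (0.1 if forced)
- lever_hinge (a point): axis of the lever, parallel to the press's y: 185 mm above the bench, 25 mm behind and 60 mm to the -y side of the ram's axis
- handle: the lever's steel arm (bar 14 x 12 mm) with a black flat-sided grip at its end: 24 mm wide (press y), 22 deep, 56 long along the arm; origin = middle of the grip, 140 mm from the lever's hinge, 320 mm above the bench at lever 0 and 288 at lever 1.0. From above, fingers can close on its flat sides along the press's y
- catch (a joint): safety catch angle, rad: 0 = on, its bar lying across the front of the lever's arm; 1.6 = flipped right over, off. Turns in the press's y-z plane: the bar rises while the thumb tab goes over to the press's +y side. Light friction, stays when over
- catch_tab (a point): on the middle of the catch's upright thumb tab, 36 mm above the catch's axis. Tab: 24 mm wide (press x), 8 thick (press y), reaching 48 above the axis. Pushing it to the press's +y, then down onto the head, flips the catch
- catch_hinge (a point): on the catch's axis (along the press's x) right under the tab, 226 mm above the bench, 11 above the head's top. Spindle 12 mm thick; the bar starts 42 mm behind this point, 13 thick (x), 14 high, and reaches 54 mm to -y
- finished_part: bystander: dark printed drum 52 mm across, 33 tall, bush already in
- screwdriver: bystander: screwdriver lying on the bench
- caliper: bystander: caliper lying flat, 220 mm long, 12 high
- adhesive: bystander: small white bottle, 40 mm across, 110 tall
- bush_tray: bystander: small grey tray, 60 x 45 x 18 mm, with spare bushes
- hammer: bystander: hammer lying on the bench
Not all that is in view belongs to the job. What is shaped like the carrier but pink is not meant.

How it is judged:
By the outcome, as a careful person would: the job done as asked, in the order asked, and still so for the second after the job is handed in, while the arm keeps its last pose, push and grip.
It also fails if it takes over 72 s, if anything falls off the work surface, if the arm or the gripper's body presses on something with over 40 N, if the wrist force passes 120 N, or if a joint passes its speed limit or range.

## Robot

A 7-joint arm with a two-finger parallel gripper is mounted at the origin on the work surface. World frame = base frame: x ahead of the robot, y to its left, z up, the work surface at z = 0. Lengths are in m, angles in rad, forces in N, time in s.
With the tool pointing down it reaches from about 0.4 to 0.85 m from the base axis. Payload 10.4 kg.
Tool frame: the origin (TCP) lies on the centre line of the jaws, within the pads' length; the fingertips stand 11 mm ahead of it and the grasp point (between the pads) lies 8 mm behind it (tip_reach is the distance from the TCP to the fingertips, in m); z points along the fingers, y is the line along which they close (so a half turn about z gives the same grasp; the last joint's range is limited). The gripper opens to 85 mm and grips with 20 to 120 N. Pads are 22 mm wide; open, the fingers measure 114 mm over their backs; the gripper's body (76 mm by 85 mm) begins 54 mm behind the grasp point. The pads swing forward as they close: fully open they stand 13 mm farther back than shut.
Start: joints at [1.292, 0.332, -0.065, 1.46, 0.022, 1.35, -0.088], TCP at [0.158, -0.605, 0.242] pointing down, gripper open.
Joint ranges: [-2.6, 2.6], [-0.5, 2.12], [-1.47, 1.34], [0.16, 2.42], [-1.27, 4.41], [0.06, 2.06], [-2.6, 2.6]. Speed limits (rad/s): [2.22, 2.22, 2.79, 2.79, 3.14, 3.14, 3.14].

## Interface

Orientations are given as a unit quaternion [x, y, z, w].
In Python, from workcell import get_obs, camera, hand_in, tip_reach gives the robot as it stands. The module is installed in compiled form; this text tells all that it offers.
- The arm moves only by the tool move_arm, never from a script. Its argument "plan" is a list of rows, each an object with "delta_pos": the shift along the tool's x, y, z in m, a list of three; "turn": the turn, a rotation vector about the tool's x, y, z in rad, a list of three; "fingers": the closure, from 0 (fully open) to 1 (shut). A call has 1 to 12 rows; each row is the pose to reach, as a shift and turn from the pose commanded when the call began, along the tool's axes at that moment; what a row does not reach only later rows make up. A row lasts 1/8 s, in which the tool goes at most 62.5 mm and 10.7 degrees, less where a joint would pass 70% of its speed; a pose out of reach is approached as far as the arm can. A call with a gripper value outside its range is refused whole. The fingers move at their own pace and stop on an object; "force" is the grip in N (left out, the last holds). Time passes only in rows, so rows that repeat a pose let the fingers close. It gives the time, the measured TCP pose, the force, the opening and the grip force at its end, in the units of the state.
- get_obs(): the state, without advancing time (a new reading comes with each control period).
- camera(name): name is "side" or "top" or "wrist"; returns a dict with "color" (384x512x3 uint8, red, green, blue), "range_z" (384x512 float32, m along the optical axis (not along the pixel's ray), 0 where there is no reading), "fx", "fy", "cx", "cy" (pixels), "k1" (the pictures are not rectified: a ray, as slopes to the right and down, at radius r is drawn at 1 + k1 r^2 times it, then the intrinsics apply), "R" (3x3) and "t" (3): a world point X has camera coordinates R X + t; the wrist camera has in their place "tool_from_camera" (4x4, takes a point from camera to tool coordinates, whose origin is the TCP and whose axes are the flange's). Camera axes: x right, y down, z forward; pixel columns grow to the right and rows downward; lengths in m; the calibration is good to about 2 mm. A picture is of the moment at which its call begins: read the wrist's pose just before it.
- hand_in(): hands the job in; it is judged then, once.
The state is a dict: "clock": time; "joint_pos": joint angles; "joint_velocities": joint speeds; "tau": joint torques, N m; "position": TCP position; "ee_rot": TCP orientation; "ft_force": force on the tool from outside, world axes, zero at the start; "torque": the same for the moment, N m; "grip_width": opening from 0.0 (shut) to 1.0 (fully open); "grasp_force": force on a finger pad.
Only numpy, scipy, OpenCV 4.12 (cv2) and the standard library are available. Lean on these libraries where they do the work, as an engineer would, in place of code of your own. Each camera call takes 0.05 s, during which the arm holds its last target. There are 200 camera calls.

## Working session

There is one attempt and no reset: what is moved stays moved. The work goes in short steps, Python scripts to look and compute and a tool call to move; the robot and the scene stay as the last step left them, time stands still between calls to the robot, and variables do not carry over. Pictures are saved under pics/ and viewed, at most 10 in all, crops included, and the job is handed in when it is done.

Besides the shell and the picture viewer there is one more tool, called after ">>>" by a JSON object that holds its "op" and its "data". move_arm: Moves the arm, as the interface text tells. Its arguments: {"type":"object","properties":{"plan":{"type":"array","items":{"type":"object","properties":{"delta_pos":{"type":"array","items":{"type":"number"}},"turn":{"type":"array","items":{"type":"number"}},"fingers":{"type":"number"}}}},"force":{"type":"number"}},"required":["plan"]}

```bash
mkdir -p pics; cat > h.py <<'E'
import numpy as np, cv2, pickle
from workcell import get_obs, camera
from scipy.spatial.transform import Rotation as Ro
def cloud(c):
    h,w=c["range_z"].shape
    v,u=np.mgrid[0:h,0:w].astype(np.float32)
    K=np.array([[c["fx"],0,c["cx"]],[0,c["fy"],c["cy"]],[0,0,1.]])
    x=cv2.undistortPoints(np.stack([u.ravel(),v.ravel()],1)[:,None].astype(np.float64),K,np.array([c["k1"],0,0,0.]))[:,0]
    z=c["range_z"].ravel()
    P=np.c_[x*z[:,None],z]
    return ((P-c["t"])@c["R"]).reshape(h,w,3)
E
python3 - <<'E'
from h import *
o=get_obs();print({k:np.round(v,3) for k,v in o.items()})
for n in("top","side"):
    c=camera(n);pickle.dump(c,open(n+".pkl","wb"))
    print(n,c["fx"],c["k1"],np.round(-c["R"].T@c["t"],3),np.round(c["R"],2).tolist())
    cv2.imwrite(f"pics/{n}0.png",cv2.resize(c["color"][:,:,::-1],(800,600),interpolation=cv2.INTER_CUBIC))
E
```

```text
{'clock': np.float64(0.0), 'joint_pos': array([ 1.292,  0.333, -0.065,  1.461,  0.022,  1.35 , -0.088]), 'joint_velocities': array([ 0.   ,  0.001, -0.   , -0.   ,  0.   , -0.001,  0.001]), 'tau': array([-1.0000e-03, -6.2547e+01,  4.9000e-02, -3.9161e+01,  1.6000e-02,
        1.0000e-02, -0.0000e+00]), 'position': array([ 0.158, -0.604,  0.242]), 'ee_rot': array([ 0.992,  0.128, -0.   , -0.001]), 'ft_force': array([ 0.493, -0.021, -1.129]), 'torque': array([ 0.02 , -0.029,  0.033]), 'grasp_force': np.float64(0.0), 'grip_width': np.float64(1.001)}
top 462.892615444455 0.019241335406684698 [ 0.35  -0.061  1.554] [[-0.0, -1.0, -0.03], [-0.99, 0.0, -0.13], [0.13, 0.02, -0.99]]
side 415.52235910805166 -0.0455742929749922 [-0.013  0.877  0.913] [[-0.87, -0.5, 0.0], [-0.28, 0.49, -0.83], [0.41, -0.72, -0.56]]
```

View pics/top0.png

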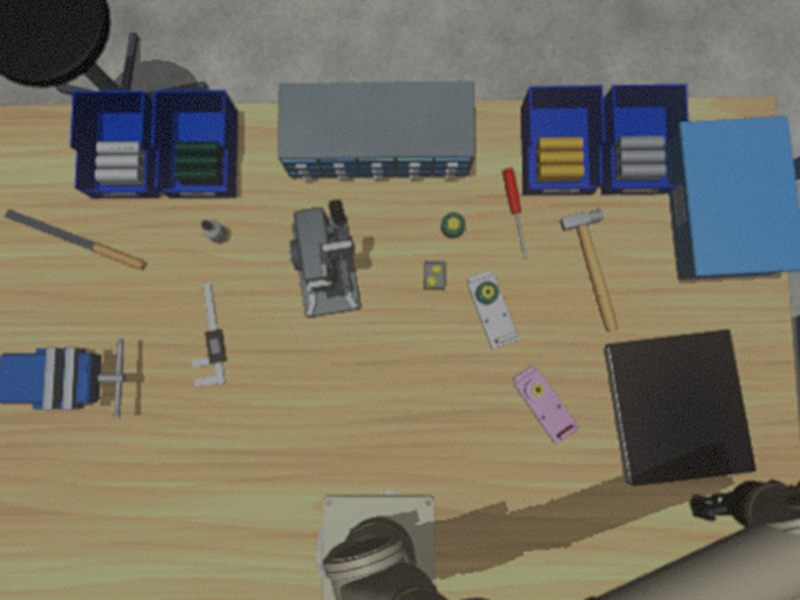

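View pics/side0.png

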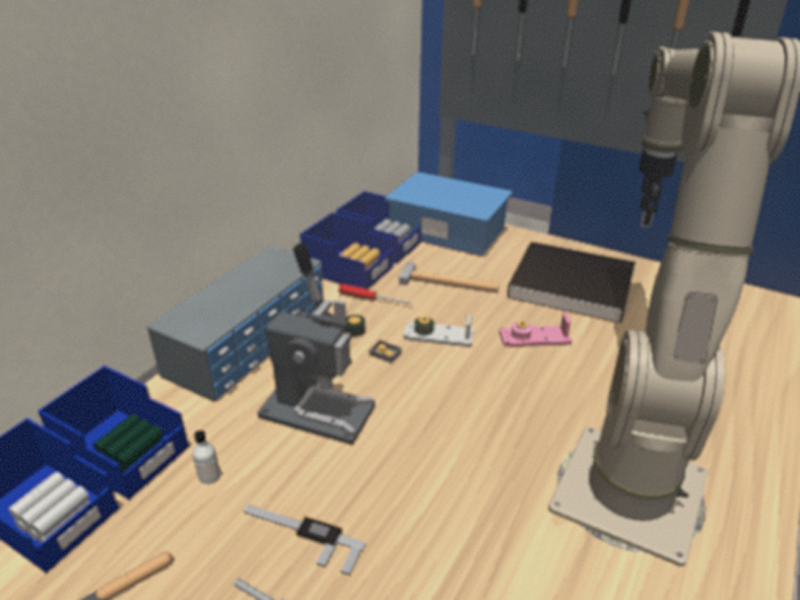

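Top view: press around (330,260) with its front edge at (330,310), catch tab near (320,290), handle at (337,212); the carrier lies at (492,310), nose away from the robot; the pink decoy is at (545,405). The side view agrees.

```bash
cat > m.py <<'E'
from h import *
T=pickle.load(open("top.pkl","rb"));S=pickle.load(open("side.pkl","rb"))
for n,c in(("top",T),("side",S)):
    P=cloud(c);X=P[...,0];Y=P[...,1];Z=P[...,2]
    b=(X>.2)&(X<.5)&(abs(Y)<.1)&(Z<.1)&(Z>-.1);print(n,"bench z",np.median(Z[b]),Z[b].std())
    def rect(m,name):
        p=P[m][:,:2].astype(np.float32)
        if len(p)<5: print(name,len(p));return
        (cx,cy),(w,h),a=cv2.minAreaRect(p*1000);print(name,len(p),"c",round(cx,1),round(cy,1),"wh",round(w,1),round(h,1),"a",round(a,1),"z",Z[m].mean().round(4))
    def big(m):
        k,l,s,_=cv2.connectedComponentsWithStats(m.astype(np.uint8));return l==1+s[1:,4].argmax()
    hsv=cv2.cvtColor(c["color"],cv2.COLOR_RGB2HSV)
    R=(X>.35)&(X<.8)&(Y<-.15)&(Y>-.45)
    grey=(hsv[...,1]<45)
    rect(big(R&grey&(Z>.008)&(Z<.02)),"carrier plate")
    rect(big(R&grey&(Z>.045)&(Z<.07)),"grip plate")
    R=(X>.4)&(X<.85)&(Y<.2)&(Y>-.05)
    rect(big(R&(Z>.01)&(Z<.04)&(hsv[...,1]<90)),"base")
    rect(big(R&(Z>.205)&(Z<.222)),"head top")
    rect(big(R&(Z>.235)&(Z<.285)),"tab")
    rect(big(R&(Z>.285)),"handle")
# map of heights around press in top
P=cloud(T)
v=slice(120,206,3);u=slice(178,236,2)
print((P[v,u,2]*1000).astype(int))
c=T["color"]
cv2.imwrite("pics/crop1.png",cv2.resize(np.hstack([c[120:230,180:240,::-1],c[160:230,290:340,::-1][:70].repeat(1,0) if 0 else cv2.copyMakeBorder(c[160:230,285:345,::-1],0,40,0,0,0)]),None,fx=5,fy=5,interpolation=cv2.INTER_CUBIC))
E
python3 m.py
```

```text
top bench z -0.0008867498911801536 0.003542183905681771
carrier plate 594 c 507.7 -244.1 wh 161.5 60.2 a 18.9 z 0.0136
grip plate 39 c 441.5 -266.3 wh 9.5 37.9 a 21.4 z 0.0568
base 828 c 565.3 105.3 wh 131.3 120.2 a 9.4 z 0.0221
head top 846 c 613.5 116.2 wh 80.3 143.8 a 85.1 z 0.2132
tab 50 c 625.5 54.8 wh 20.9 14.7 a 1.7 z 0.2525
handle 144 c 647.0 58.3 wh 33.5 23.7 a 10.0 z 0.33
side bench z -2.4994074129311557e-05 0.0019953886907957035
carrier plate 354 c 506.5 -237.5 wh 159.1 66.6 a 22.0 z 0.0126
grip plate 19 c 443.4 -263.1 wh 7.3 38.9 a 18.3 z 0.054
base 1579 c 602.3 115.0 wh 209.3 122.8 a 9.4 z 0.0232
head top 666 c 611.7 121.4 wh 83.8 142.3 a 88.0 z 0.2124
tab 99 c 552.3 90.7 wh 26.3 10.4 a 6.7 z 0.2553
handle 196 c 645.6 64.8 wh 25.3 31.1 a 85.4 z 0.3206
[[   1    1    3    0    1    0    0   -1   -4    0    2    0    0    5
    -5    0    3    1    0    4    2    2   -1   -6    9   -1    0    2
    -5]
 [   0    0   -6   -1   -3    0 1553    1    0   -3    1    3    7   -5
    -2    7    2    4    1    4   -4    0    0   -2   -9   -2    1   -3
    -6]
 [   2    0    0   -1
[... 3383 characters left out ...]
2   28   22
    16   17   14   22   22   19   20   18   11   28   37   22   19   -1
     3]
 [   0  -11   -3    3    0   -2    0    2   -1   21   38   27   16   20
    19   21   20   21   16   23   20   13   28   24   33   34   15    0
     0]
 [  -2    0   -7    1    2    3    0    2    5   24   27   25   17   18
    22   20   17   16   18   17   18   16   16    8    1   -2   -7   -9
    -5]
 [   5    1   -8   -1    1    1   -3    3   -3   14   18   12   15   20
     5    0   -3   -1   -6   -1   -1   -7   -1    0    1   -1    1    8
     4]
 [   0   -6   -2   -4   -5    7    6    4   -5    2   -8    3    7    3
    -9   -3   -4   -3    4    1   -5   -4    2   -3 1553    2   -4    0
    -1]]
```

View pics/crop1.png

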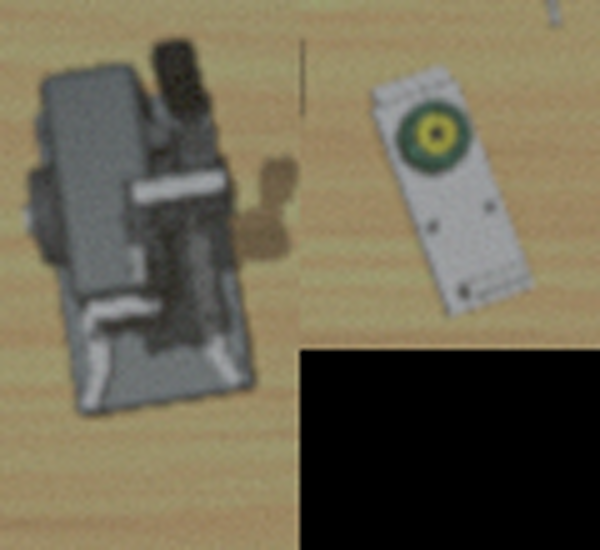

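The crop shows the press with catch tab upright (about (105,310)), bar across the lever at (178,187), rails opening to the front, and the carrier with its nose up-left of the grip plate. I'll move over the carrier's grip plate now.

```bash
cat >> h.py <<'E'
def Rdown(yaw):
    c,s=np.cos(np.radians(yaw)),np.sin(np.radians(yaw));return np.array([[c,s,0],[s,-c,0],[0,0,-1.]])
def go(pos,yaw):
    o=get_obs();R0=Ro.from_quat(o["ee_rot"]).as_matrix()
    print("delta",np.round(R0.T@(np.array(pos)-o["position"]),4),"turn",np.round(Ro.from_matrix(R0.T@Rdown(yaw)).as_rotvec(),4))
E
python3 -c "
from h import *
go([.4425,-.2655,.16],108.7)
print(camera('wrist')['tool_from_camera'].round(3))"
```

```text
delta [ 0.3609 -0.2557  0.0819] turn [-1.0000e-03 -1.0000e-03 -1.6413e+00]
[[-0.001 -0.964 -0.267  0.069]
 [ 1.    -0.001  0.001 -0.   ]
 [-0.001 -0.267  0.964 -0.132]
 [ 0.     0.     0.     1.   ]]
```

>>> {"op": "move_arm", "data": {"plan": [{"delta_pos": [0.03, -0.02, 0.0], "turn": [0, 0, -0.14], "fingers": 0}, {"delta_pos": [0.07, -0.05, 0.01], "turn": [0, 0, -0.32], "fingers": 0}, {"delta_pos": [0.12, -0.085, 0.02], "turn": [0, 0, -0.5], "fingers": 0}, {"delta_pos": [0.17, -0.12, 0.03], "turn": [0, 0, -0.68], "fingers": 0}, {"delta_pos": [0.22, -0.155, 0.04], "turn": [0, 0, -0.86], "fingers": 0}, {"delta_pos": [0.27, -0.19, 0.05], "turn": [0, 0, -1.04], "fingers": 0}, {"delta_pos": [0.31, -0.22, 0.06], "turn": [0, 0, -1.22], "fingers": 0}, {"delta_pos": [0.34, -0.24, 0.07], "turn": [0, 0, -1.4], "fingers": 0}, {"delta_pos": [0.361, -0.256, 0.082], "turn": [0, 0, -1.57], "fingers": 0}, {"delta_pos": [0.361, -0.256, 0.082], "turn": [0, 0, -1.641], "fingers": 0}, {"delta_pos": [0.361, -0.256, 0.082], "turn": [0, 0, -1.641], "fingers": 0}, {"delta_pos": [0.361, -0.256, 0.082], "turn": [0, 0, -1.641], "fingers": 0}]}}

```text
clock: 1.65
position: [0.4424, -0.2661, 0.1604]
ee_rot: [0.584, 0.812, -0.0, 0.0]
ft_force: [0.1, -1.2, -0.7]
grip_width: 1.0
grasp_force: 0.0
```

```bash
cat >> h.py <<'E'
def wrist():
    o=get_obs();c=camera("wrist");M=c["tool_from_camera"];R0=Ro.from_quat(o["ee_rot"]).as_matrix()
    Rw=R0@M[:3,:3];p=o["position"]+R0@M[:3,3]
    c["R"]=Rw.T;c["t"]=-Rw.T@p
    return c,o
E
python3 - <<'E'
from h import *
c,o=wrist();print(o["position"],o["ft_force"],o["joint_pos"].round(2))
P=cloud(c);Z=P[...,2];hsv=cv2.cvtColor(c["color"],cv2.COLOR_RGB2HSV)
for a,b in((.008,.02),(.052,.066)):
    m=((Z>a)&(Z<b)&(hsv[...,1]<60)).astype(np.uint8)
    k,l,s,_=cv2.connectedComponentsWithStats(m);m=l==1+s[1:,4].argmax()
    p=P[m];print(len(p),cv2.minAreaRect((p[:,:2]*1000).astype(np.float32)),p[:,2].mean())
go([.4425,-.2655,.034],108.7)
cv2.imwrite("pics/w1.png",c["color"][:,:,::-1])
E
```

```text
[ 0.44242666 -0.26608706  0.16038063] [ 0.06055605 -1.16821991 -0.68463068] [ 0.93  0.2  -0.53  1.83  0.11  1.14  0.69]
5853 ((506.3873596191406, -242.00889587402344), (160.75393676757812, 60.45896911621094), 19.486576080322266) 0.013970302407491595
466 ((441.6090087890625, -264.49609375), (9.079675674438477, 39.58690643310547), 18.60489845275879) 0.05839241833519961
delta [0.0006 0.0003 0.1264] turn [-0.0001  0.0003 -0.0026]
```

View pics/w1.png

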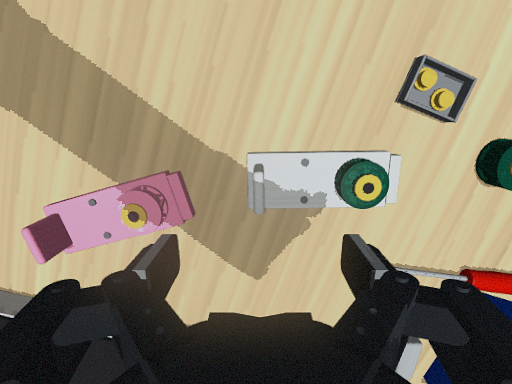

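Carrier at (322,180) px with grip plate at (258,188); the pink decoy is about 18 mm off the open finger's path, so I descend with the fingers half closed.

>>> {"op": "move_arm", "data": {"plan": [{"delta_pos": [0.0012, 0.0, 0.04], "turn": [0, 0, -0.009], "fingers": 0.4}, {"delta_pos": [0.0012, 0.0, 0.08], "turn": [0, 0, -0.009], "fingers": 0.4}, {"delta_pos": [0.0012, 0.0, 0.11], "turn": [0, 0, -0.009], "fingers": 0.4}, {"delta_pos": [0.0012, 0.0, 0.1264], "turn": [0, 0, -0.009], "fingers": 0.4}, {"delta_pos": [0.0012, 0.0, 0.1264], "turn": [0, 0, -0.009], "fingers": 0.4}, {"delta_pos": [0.0012, 0.0, 0.1264], "turn": [0, 0, -0.009], "fingers": 1}, {"delta_pos": [0.0012, 0.0, 0.1264], "turn": [0, 0, -0.009], "fingers": 1}, {"delta_pos": [0.0012, 0.0, 0.1264], "turn": [0, 0, -0.009], "fingers": 1}, {"delta_pos": [0.0012, 0.0, 0.1264], "turn": [0, 0, -0.009], "fingers": 1}, {"delta_pos": [0.0012, 0.0, 0.1264], "turn": [0, 0, -0.009], "fingers": 1}], "force": 60}}

```text
clock: 2.95
position: [0.4428, -0.265, 0.035]
ee_rot: [0.579, 0.815, -0.0, 0.001]
ft_force: [-2.2, 0.4, 5.9]
grip_width: 0.109
grasp_force: 59.6
```

>>> {"op": "move_arm", "data": {"plan": [{"delta_pos": [0, 0, -0.03], "turn": [0, 0, 0], "fingers": 1}, {"delta_pos": [0, 0, -0.07], "turn": [0, 0, 0], "fingers": 1}, {"delta_pos": [0, 0, -0.09], "turn": [0, 0, 0], "fingers": 1}, {"delta_pos": [0, 0, -0.09], "turn": [0, 0, 0], "fingers": 1}, {"delta_pos": [0, 0, -0.09], "turn": [0, 0, 0], "fingers": 1}]}}

```text
clock: 3.58
position: [0.4414, -0.2642, 0.1227]
ee_rot: [0.579, 0.815, -0.0, -0.001]
ft_force: [-0.4, -0.5, -5.0]
grip_width: 0.105
grasp_force: 59.6
```

```bash
cat > held.py <<'E'
from h import *
c,o=wrist();P=cloud(c);hsv=cv2.cvtColor(c["color"],cv2.COLOR_RGB2HSV)
R0=Ro.from_quat(o["ee_rot"]).as_matrix();Q=(P-o["position"])@R0
print(o["position"].round(4),o["ft_force"].round(1),"grip",o["grip_width"].round(3))
# plate top: tool z about -8+42-14=+20mm ; use y>10mm beyond the grip plate
m=((abs(Q[...,2]-.020)<.008)&(hsv[...,1]<70)&(abs(Q[...,0])<.06)&(Q[...,1]>-.03)&(Q[...,1]<.2)).astype(np.uint8)
k,l,s,_=cv2.connectedComponentsWithStats(m);m=l==1+s[1:,4].argmax()
p=Q[m];print(len(p),"plate in tool",cv2.minAreaRect((p[:,:2]*1000).astype(np.float32)),"z",p[:,2].mean())
A=np.c_[p[:,:2],np.ones(len(p))];print("plane z=ax+by+c",np.linalg.lstsq(A,p[:,2],rcond=None)[0].round(4))
E
python3 held.py; python3 -c "
from h import *
a=np.radians(9.4);ex=np.array([np.cos(a),np.sin(a)]);p=np.array([.5785,.1093])-.193*ex
print(p);go([*p,.125],99.4)"
```

```text
[0.38809157 0.07777809]
delta [ 0.3405  0.0621 -0.002 ] turn [-0.0016 -0.0016  0.1709]Traceback (most recent call last):
  File "held.py", line 4, in <module>
    print(o["position"].round(4),o["ft_force"].round(1),"grip",o["grip_width"].round(3))
                                                               ^^^^^^^^^^^^^^^^^^^^^
AttributeError: 'float' object has no attribute 'round'
```

```bash
sed -i 's/o\["grip_width"\].round(3)/o["grip_width"]/' held.py; python3 held.py
```

```text
[ 0.4414 -0.2642  0.1225] [-0.  -0.3 -3.6] grip 0.11044895062484764
13133 plate in tool ((0.8697452545166016, 69.31163024902344), (60.74847412109375, 160.81314086914062), 0.35249584913253784) z 0.021368654074050707
plane z=ax+by+c [0.0124 0.0045 0.021 ]
```

>>> {"op": "move_arm", "data": {"plan": [{"delta_pos": [0.02, 0.005, 0.0], "turn": [0, 0, 0.02], "fingers": 1}, {"delta_pos": [0.06, 0.015, 0.0], "turn": [0, 0, 0.04], "fingers": 1}, {"delta_pos": [0.1, 0.02, 0.0], "turn": [0, 0, 0.06], "fingers": 1}, {"delta_pos": [0.14, 0.025, 0.0], "turn": [0, 0, 0.08], "fingers": 1}, {"delta_pos": [0.18, 0.03, 0.0], "turn": [0, 0, 0.1], "fingers": 1}, {"delta_pos": [0.22, 0.035, 0.0], "turn": [0, 0, 0.12], "fingers": 1}, {"delta_pos": [0.26, 0.04, 0.0], "turn": [0, 0, 0.14], "fingers": 1}, {"delta_pos": [0.3, 0.05, 0.0], "turn": [0, 0, 0.16], "fingers": 1}, {"delta_pos": [0.325, 0.058, -0.002], "turn": [0, 0, 0.171], "fingers": 1}, {"delta_pos": [0.34, 0.062, -0.002], "turn": [0, 0, 0.171], "fingers": 1}, {"delta_pos": [0.34, 0.062, -0.002], "turn": [0, 0, 0.171], "fingers": 1}, {"delta_pos": [0.34, 0.062, -0.002], "turn": [0, 0, 0.171], "fingers": 1}]}}

```text
clock: 5.18
position: [0.3888, 0.0762, 0.1255]
ee_rot: [0.647, 0.762, -0.0, -0.0]
ft_force: [0.1, -1.2, -4.7]
grip_width: 0.107
grasp_force: 59.7
```

```bash
python3 held.py; python3 - <<'E'
from h import *
c,o=wrist();pickle.dump((c,o),open("w2.pkl","wb"));print(o["ee_rot"].round(4),o["joint_pos"].round(2))
P=cloud(c);Z=P[...,2];X=P[...,0];Y=P[...,1];hsv=cv2.cvtColor(c["color"],cv2.COLOR_RGB2HSV)
m=(Z>.01)&(Z<.027)&(X>.42)&(X<.75)&(Y>0)&(Y<.2)&(hsv[...,1]<70)
p=P[m];print("bed",len(p),cv2.minAreaRect((p[:,:2]*1000).astype(np.float32)))
cv2.imwrite("pics/w2.png",c["color"][:,:,::-1])
E
```

```text
[0.3888 0.0762 0.1255] [ 0.1 -1.2 -4.7] grip 0.10740848653763417
13139 plate in tool ((1.0295581817626953, 69.39898681640625), (60.17202377319336, 160.8913116455078), 0.07129073143005371) z 0.02133262820166587
plane z=ax+by+c [0.0129 0.0044 0.0209]
[ 6.472e-01  7.623e-01 -3.000e-04 -2.000e-04] [ 0.6  -0.03 -0.88  2.13 -0.03  1.04 -0.1 ]
bed 6008 ((567.35400390625, 108.64002227783203), (142.31396484375, 119.22457122802734), 9.257000923156738)
```

View pics/w2.png

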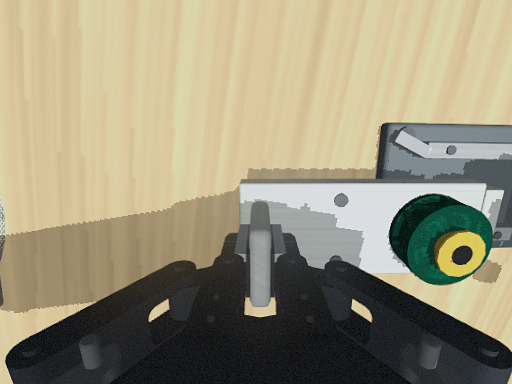

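The image shows the held carrier, nose over the press base (base from (385,125)), left rail at (450,150) with the flare; grasp is straight and level. A quick check of the rail against the carrier.

```bash
python3 - <<'E'
from h import *
c,o=pickle.load(open("w2.pkl","rb"))
P=cloud(c);hsv=cv2.cvtColor(c["color"],cv2.COLOR_RGB2HSV)
a=np.radians(9.4);ex=np.array([np.cos(a),np.sin(a)]);ey=np.array([-ex[1],ex[0]])
# press coords about assumed origin
Q=P[...,:2]-np.array([.5770,.1100]);x=Q@ex*1000;y=Q@ey*1000;Z=P[...,2]
m=(Z>.028)&(Z<.037)&(abs(y)<58)&(x>-85)&(hsv[...,2]>110)
for lo in range(-80,30,8):
    k=m&(x>=lo)&(x<lo+8)
    print(lo,[(n.sum(),np.percentile(y[n],[5,95]).round(1)) for n in (k&(y>0),k&(y<0)) if n.sum()>5])
b=(Z>.01)&(Z<.027)&(abs(y)<75)&(x>-100)
print("base front x",np.percentile(x[b&(x<-60)],[1,3]), "y edges",np.percentile(y[b&(x<-20)],[1,99]))
k=(hsv[...,1]<70)&(abs(Z-.104)<.006)&(x>-240);print("plate y edges by x",[(lo,np.percentile(y[k&(x>lo)&(x<lo+15)],[3,97]).round(1)) for lo in(-180,-150,-120,-90)])
t=(o["position"][:2]-np.array([.5770,.1100]));print("tool",t@ex,t@ey)
E
```

```text
-80 [(np.int64(87), array([44., 53.]))]
-72 [(np.int64(128), array([40.8, 51.3]))]
-64 [(np.int64(133), array([36.3, 47.5]))]
-56 [(np.int64(135), array([32.6, 44.1]))]
-48 [(np.int64(159), array([31.8, 45. ]))]
-40 [(np.int64(151), array([31.9, 45.1]))]
-32 [(np.int64(136), array([31.9, 44.5]))]
-24 [(np.int64(148), array([32.2, 44.1]))]
-16 [(np.int64(140), array([32.1, 44.6]))]
-8 [(np.int64(139), array([32.6, 44.5]))]
0 [(np.int64(146), array([32.1, 44.7]))]
8 [(np.int64(137), array([32.2, 44.8]))]
16 [(np.int64(143), array([32. , 44.8]))]
24 [(np.int64(27), array([31.4, 42.5])), (np.int64(24), array([-43.8, -31.9]))]
base front x [-80.40606764 -80.22573654] y edges [12.60554978 59.63941827]
plate y edges by x [(-180, array([-7.8, 27.9])), (-150, array([-20.8,  27.7])), (-120, array([-29.5,  27.7])), (-90, array([20.3, 28. ]))]
tool -0.19114279031318077 -0.002690464778165206
```

```bash
cat >> h.py <<'E'
O=np.array([.5770,.1100]);_a=np.radians(9.4);ex=np.array([np.cos(_a),np.sin(_a)]);ey=np.array([-ex[1],ex[0]])
def gop(x,y,z,yaw=99.4):  # press mm
    go([*(O+(x*ex+y*ey)/1000),z/1000],yaw)
def inp():
    o=get_obs();d=o["position"][:2]-O;print("press xyz mm",(1000*np.array([d@ex,d@ey,o["position"][2]])).round(1),"t",o["clock"],"F press",np.round([o["ft_force"][:2]@ex,o["ft_force"][:2]@ey,o["ft_force"][2]],1),"M",o["torque"].round(2),"grip",o["grip_width"],o["grasp_force"])
E
python3 -c "
from h import *
gop(-196,-1.1,57);gop(-104,-1.1,56.5)"
```

```text
delta [ 0.0016 -0.0049  0.0686] turn [-0.0005 -0.     -0.0013]
delta [0.0017 0.0871 0.0691] turn [-0.0005 -0.     -0.0013]
```

>>> {"op": "move_arm", "data": {"plan": [{"delta_pos": [0.0016, -0.005, 0.02], "turn": [0, 0, 0], "fingers": 1}, {"delta_pos": [0.0016, -0.005, 0.045], "turn": [0, 0, 0], "fingers": 1}, {"delta_pos": [0.0016, -0.005, 0.06], "turn": [0, 0, 0], "fingers": 1}, {"delta_pos": [0.0016, -0.005, 0.0685], "turn": [0, 0, 0], "fingers": 1}, {"delta_pos": [0.0016, -0.005, 0.0685], "turn": [0, 0, 0], "fingers": 1}, {"delta_pos": [0.0016, -0.005, 0.0685], "turn": [0, 0, 0], "fingers": 1}]}}

```text
clock: 6.02
position: [0.3843, 0.0778, 0.0579]
ee_rot: [0.647, 0.763, 0.0, 0.0]
ft_force: [-0.1, 0.4, -4.5]
grip_width: 0.106
grasp_force: 59.6
```

```bash
python3 -c "
from h import *
inp()"; python3 held.py
```

```text
press xyz mm [-195.3   -0.3   57.9] t 6.025 F press [-0.   0.4 -4.5] M [-0.06  0.25  0.02] grip 0.10585460090720109 59.59798872470856
[0.3843 0.0778 0.0579] [-0.1  0.4 -4.5] grip 0.10585460090720109
13114 plate in tool ((0.9296035766601562, 69.22278594970703), (160.44622802734375, 60.38511657714844), 89.93927001953125) z 0.02131693568064153
plane z=ax+by+c [0.0105 0.0048 0.0209]
```

>>> {"op": "move_arm", "data": {"plan": [{"delta_pos": [-0.0007, 0.008, 0.0], "turn": [0, 0, 0], "fingers": 1}, {"delta_pos": [-0.0007, 0.016, 0.0], "turn": [0, 0, 0], "fingers": 1}, {"delta_pos": [-0.0007, 0.024, 0.0], "turn": [0, 0, 0], "fingers": 1}, {"delta_pos": [-0.0007, 0.032, 0.0], "turn": [0, 0, 0], "fingers": 1}, {"delta_pos": [-0.0007, 0.04, 0.0], "turn": [0, 0, 0], "fingers": 1}]}}

```text
clock: 6.7
position: [0.424, 0.0837, 0.0573]
ee_rot: [0.647, 0.763, 0.0, -0.0]
ft_force: [-0.4, -0.4, -4.4]
grip_width: 0.109
grasp_force: 59.7
```

```bash
python3 -c "
from h import *
inp()"; python3 held.py
```

```text
press xyz mm [-155.2   -0.9   57.3] t 6.7 F press [-0.4 -0.4 -4.4] M [-0.04  0.31  0.04] grip 0.10938056580653047 59.69343066215515
[0.424  0.0837 0.0573] [-0.4 -0.4 -4.4] grip 0.10938056580653047
14517 plate in tool ((-6.482372283935547, 82.72405242919922), (75.6564712524414, 187.93170166015625), 0.31145748496055603) z 0.021741409868228468
plane z=ax+by+c [-0.0203  0.0146  0.0209]
```

>>> {"op": "move_arm", "data": {"plan": [{"delta_pos": [0, 0.008, 0.0005], "turn": [0, 0, 0], "fingers": 1}, {"delta_pos": [0, 0.016, 0.0005], "turn": [0, 0, 0], "fingers": 1}, {"delta_pos": [0, 0.024, 0.0005], "turn": [0, 0, 0], "fingers": 1}, {"delta_pos": [0, 0.032, 0.001], "turn": [0, 0, 0], "fingers": 1}, {"delta_pos": [0, 0.04, 0.001], "turn": [0, 0, 0], "fingers": 1}, {"delta_pos": [0, 0.046, 0.001], "turn": [0, 0, 0], "fingers": 1}, {"delta_pos": [0, 0.046, 0.001], "turn": [0, 0, 0], "fingers": 1}]}}

```text
clock: 7.62
position: [0.4691, 0.0912, 0.0564]
ee_rot: [0.647, 0.763, 0.0, -0.0]
ft_force: [0.3, 0.4, -4.2]
grip_width: 0.11
grasp_force: 59.8
```

```bash
python3 -c "
from h import *
inp()"
```

```text
press xyz mm [-109.5   -0.9   56.4] t 7.625 F press [ 0.3  0.3 -4.2] M [0.03 0.29 0.04] grip 0.10969147255423142 59.769383668899536
```

>>> {"op": "move_arm", "data": {"plan": [{"delta_pos": [0, 0.002, 0.001], "turn": [0, 0, 0], "fingers": 1}, {"delta_pos": [0, 0.004, 0.001], "turn": [0, 0, 0], "fingers": 1}, {"delta_pos": [0, 0.006, 0.001], "turn": [0, 0, 0], "fingers": 1}, {"delta_pos": [0, 0.007, 0.001], "turn": [0, 0, 0], "fingers": 1}, {"delta_pos": [0, 0.007, 0.001], "turn": [0, 0, 0], "fingers": 1}]}}

```text
clock: 8.25
position: [0.4742, 0.092, 0.0551]
ee_rot: [0.647, 0.763, -0.001, -0.001]
ft_force: [-9.3, -1.7, 2.4]
grip_width: 0.108
grasp_force: 60.8
```

```bash
python3 -c "
from h import *
inp()"
```

```text
press xyz mm [-104.3   -0.9   55.1] t 8.25 F press [-9.4 -0.2  2.4] M [-0.22  1.56 -0.06] grip 0.10823403461304527 60.79634070396423
```

>>> {"op": "move_arm", "data": {"plan": [{"delta_pos": [0, 0.0015, 0.0003], "turn": [0, 0, 0], "fingers": 1}, {"delta_pos": [0, 0.002, 0.0003], "turn": [0, 0, 0], "fingers": 1}, {"delta_pos": [0, 0.002, 0.0003], "turn": [0, 0, 0], "fingers": 1}, {"delta_pos": [0, 0.0, 0.0003], "turn": [0, 0, 0], "fingers": 0.6}, {"delta_pos": [0, -0.002, 0], "turn": [0, 0, 0], "fingers": 0.6}, {"delta_pos": [0, -0.002, 0], "turn": [0, 0, 0], "fingers": 0.6}, {"delta_pos": [0, -0.002, 0], "turn": [0, 0, 0], "fingers": 0.6}, {"delta_pos": [0, -0.002, -0.02], "turn": [0, 0, 0], "fingers": 0.6}, {"delta_pos": [0, -0.01, -0.05], "turn": [0, 0, 0], "fingers": 0.6}, {"delta_pos": [0, -0.04, -0.09], "turn": [0, 0, 0], "fingers": 0.6}, {"delta_pos": [0, -0.04, -0.09], "turn": [0, 0, 0], "fingers": 0.6}, {"delta_pos": [0, -0.04, -0.09], "turn": [0, 0, 0], "fingers": 0.6}]}}

```text
clock: 9.75
position: [0.4367, 0.0854, 0.146]
ee_rot: [0.647, 0.763, 0.0, 0.001]
ft_force: [0.7, -0.1, 0.2]
grip_width: 0.398
grasp_force: 0.0
```

```bash
python3 - <<'E'
from h import *
inp()
c,o=wrist();cv2.imwrite("pics/w3.png",c["color"][:,:,::-1])
P=cloud(c);hsv=cv2.cvtColor(c["color"],cv2.COLOR_RGB2HSV)
Q=P[...,:2]-O;x=Q@ex*1000;y=Q@ey*1000;Z=P[...,2]
k=(abs(y)<25)&(Z>.072)&(Z<.084)&(x>-140)&(x<-70)&(hsv[...,1]<70);print("grip plate x",np.percentile(x[k],[5,50,95]),"y",np.percentile(y[k],[3,97]),Z[k].mean())
k=(abs(Z-.034)<.004)&(abs(y)<32)&(x>-130)&(hsv[...,1]<70)&(x<-60);print("plate x rear",np.percentile(x[k],1),"y",np.percentile(y[k],[2,98]))
for yaw in(9.4,189.4): gop(-29,-50,330,yaw)
E
```

```text
press xyz mm [-142.5   -1.3  146. ] t 9.75 F press [ 0.7 -0.3  0.2] M [-0.08 -0.07  0.  ] grip 0.397966079552818 0.0
grip plate x [-108.15049792 -103.97660588  -99.25410005] y [-17.09024101  19.03311646] 0.07808647167803037
plate x rear -115.200603288384 y [-28.53813463  29.50394582]
delta [-0.0488  0.1137 -0.1846] turn [1.0000e-04 1.0000e-04 1.5705e+00]
delta [-0.0488  0.1137 -0.1846] turn [-1.0000e-04  1.0000e-04 -1.5711e+00]
```

View pics/w3.png

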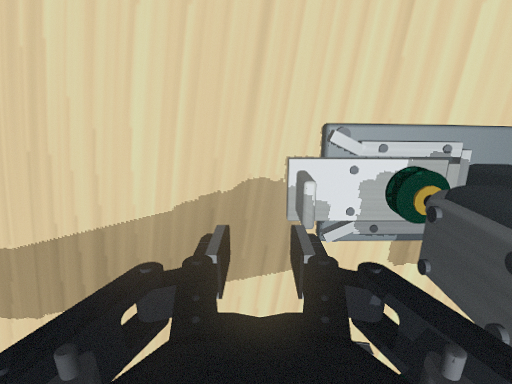

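Carrier is home: nose at the end stop, grip plate at (310,205) px outside, bush beneath the ram. Next: rise and turn over to the catch.

>>> {"op": "move_arm", "data": {"plan": [{"delta_pos": [0, 0, -0.04], "turn": [0, 0, -0.15], "fingers": 1}, {"delta_pos": [0, 0, -0.09], "turn": [0, 0, -0.33], "fingers": 1}, {"delta_pos": [0, 0, -0.14], "turn": [0, 0, -0.5], "fingers": 1}, {"delta_pos": [0, 0, -0.18], "turn": [0, 0, -0.68], "fingers": 1}, {"delta_pos": [-0.01, 0.03, -0.185], "turn": [0, 0, -0.86], "fingers": 1}, {"delta_pos": [-0.03, 0.06, -0.185], "turn": [0, 0, -1.04], "fingers": 1}, {"delta_pos": [-0.04, 0.09, -0.185], "turn": [0, 0, -1.22], "fingers": 1}, {"delta_pos": [-0.049, 0.1137, -0.185], "turn": [0, 0, -1.4], "fingers": 1}, {"delta_pos": [-0.049, 0.1137, -0.185], "turn": [0, 0, -1.571], "fingers": 1}, {"delta_pos": [-0.049, 0.1137, -0.185], "turn": [0, 0, -1.571], "fingers": 1}, {"delta_pos": [-0.049, 0.1137, -0.185], "turn": [0, 0, -1.571], "fingers": 1}]}}

```text
clock: 11.18
position: [0.5563, 0.056, 0.3299]
ee_rot: [-0.08, 0.997, 0.0, -0.0]
ft_force: [0.5, -0.3, 0.3]
grip_width: -0.005
grasp_force: 0.0
```

```bash
python3 - <<'E'
from h import *
inp();print(get_obs()["joint_pos"].round(2))
c,o=wrist();cv2.imwrite("pics/w4.png",c["color"][:,:,::-1])
def rep(c,n):
    P=cloud(c);hsv=cv2.cvtColor(c["color"],cv2.COLOR_RGB2HSV)
    Q=P[...,:2]-O;x=Q@ex*1000;y=Q@ey*1000;Z=P[...,2]
    f=lambda k:(int(k.sum()),np.percentile(x[k],[5,50,95]).round(1),np.percentile(y[k],[5,50,95]).round(1),Z[k].max().round(3)) if k.sum()>3 else None
    print(n,"tab",f((Z>.238)&(Z<.28)&(x>-48)&(x<-8)&(y>-35)&(y<10)))
    print(n,"tabtop",f((Z>.266)&(Z<.28)&(x>-48)&(x<-8)&(y>-35)&(y<10)))
    print(n,"bar",f((Z>.224)&(Z<.242)&(x>-2)&(x<30)&(y>-80)&(y<-20)))
    print(n,"handle",f((Z>.335)&(Z<.37)&(x>40)&(x<110)&(y>-90)&(y<-30)))
rep(c,"wrist")
for n in("top","side"): rep(pickle.load(open(n+".pkl","rb")),n)
E
```

```text
press xyz mm [-29.2 -49.9 329.9] t 11.175 F press [ 0.4 -0.4  0.3] M [-0.02 -0.02 -0.05] grip -0.004719858215026498 0.0
[ 0.59  0.27 -0.93  1.46  0.22  1.52  1.39]
wrist tab (547, array([-41. , -32.5, -20.5]), array([-22.2, -19.8, -15.2]), np.float64(0.275))
wrist tabtop (357, array([-40.4, -30.5, -20. ]), array([-22. , -18.8, -15. ]), np.float64(0.275))
wrist bar (183, array([ 0.3, 11.2, 25.2]), array([-26.5, -22.8, -20.5]), np.float64(0.235))
wrist handle None
top tab (34, array([-38.7, -30. , -19. ]), array([-24.3, -21.1, -16.9]), np.float64(0.278))
top tabtop (24, array([-37.5, -28. , -18.8]), array([-23.7, -20.4, -16.8]), np.float64(0.278))
top bar (109, array([ 5.6, 19.2, 27.6]), array([-71.5, -43.1, -21.9]), np.float64(0.238))
top handle (75, array([56.7, 64.6, 76.8]), array([-72.8, -63.1, -52.4]), np.float64(0.353))
side tab (89, array([-38.6, -28.2, -17.4]), array([-17. , -13.7, -10.6]), np.float64(0.276))
side tabtop (24, array([-36.8, -28.2, -18.6]), array([-19.6, -14.5, -11.7]), np.float64(0.276))
side bar (64, array([13.8, 19.2, 28.9]), array([-65.8, -47.5, -22.6]), np.float64(0.242))
side handle (52, array([57. , 63.5, 75.9]), array([-64.5, -51.4, -46.1]), np.float64(0.35))
```

View pics/w4.png

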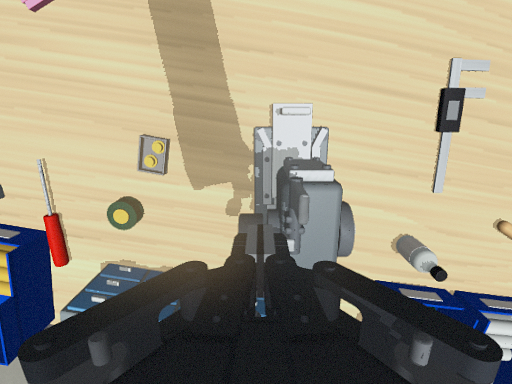

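Wrist view: catch tab at (300,195), fingertips (260,230) beside it; hinge comes out near press y = -18, x = -30. Now push the tab over.

>>> {"op": "move_arm", "data": {"plan": [{"delta_pos": [0.001, -0.002, 0.03], "turn": [0, 0, 0], "fingers": 1}, {"delta_pos": [0.001, -0.002, 0.055], "turn": [0, 0, 0], "fingers": 1}, {"delta_pos": [0.001, -0.002, 0.063], "turn": [0, 0, 0], "fingers": 1}, {"delta_pos": [0.001, 0.005, 0.063], "turn": [0, 0, 0], "fingers": 1}, {"delta_pos": [0.001, 0.013, 0.063], "turn": [0, 0, 0], "fingers": 1}, {"delta_pos": [0.001, 0.02, 0.063], "turn": [0, 0, 0], "fingers": 1}, {"delta_pos": [0.001, 0.027, 0.063], "turn": [0, 0, 0], "fingers": 1}]}}

```text
clock: 12.1
position: [0.5511, 0.0829, 0.2678]
ee_rot: [-0.082, 0.997, -0.0, 0.0]
ft_force: [-0.1, -1.0, -0.5]
grip_width: -0.0
grasp_force: 0.5
```

```bash
python3 -c "
from h import *
inp()"
```

```text
press xyz mm [-29.9 -22.5 267.8] t 12.1 F press [-0.3 -0.9 -0.5] M [-0.17 -0.01  0.05] grip -0.0003421652168549684 0.45957646798342466
```

Light contact; continue over, then down.

>>> {"op": "move_arm", "data": {"plan": [{"delta_pos": [0, 0.008, 0], "turn": [0, 0, 0], "fingers": 1}, {"delta_pos": [0, 0.016, 0], "turn": [0, 0, 0], "fingers": 1}, {"delta_pos": [0, 0.024, 0], "turn": [0, 0, 0], "fingers": 1}, {"delta_pos": [0, 0.032, 0.002], "turn": [0, 0, 0], "fingers": 1}, {"delta_pos": [0, 0.038, 0.006], "turn": [0, 0, 0], "fingers": 1}, {"delta_pos": [0, 0.038, 0.012], "turn": [0, 0, 0], "fingers": 1}, {"delta_pos": [0, 0.038, 0.018], "turn": [0, 0, 0], "fingers": 1}, {"delta_pos": [0, 0.038, 0.023], "turn": [0, 0, 0], "fingers": 1}, {"delta_pos": [0, 0.038, 0.026], "turn": [0, 0, 0], "fingers": 1}, {"delta_pos": [0, 0.038, 0.026], "turn": [0, 0, 0], "fingers": 1}]}}

```text
clock: 13.35
position: [0.5447, 0.1196, 0.2411]
ee_rot: [-0.082, 0.997, -0.0, -0.0]
ft_force: [0.0, -0.3, 1.0]
grip_width: 0.001
grasp_force: 0.0
```

```bash
python3 -c "
from h import *
inp()"
```

```text
press xyz mm [-30.3  14.8 241.1] t 13.35 F press [-0.  -0.3  1. ] M [-0.02  0.02 -0.01] grip 0.0008290012330515012 0.0
```

Press down gently until it bears on its stop.

>>> {"op": "move_arm", "data": {"plan": [{"delta_pos": [0, 0, 0.0015], "turn": [0, 0, 0], "fingers": 1}, {"delta_pos": [0, 0, 0.003], "turn": [0, 0, 0], "fingers": 1}, {"delta_pos": [0, 0, 0.003], "turn": [0, 0, 0], "fingers": 1}]}}

```text
clock: 13.72
position: [0.545, 0.1199, 0.24]
ee_rot: [-0.082, 0.997, -0.0, 0.001]
ft_force: [-4.8, -1.6, 12.9]
grip_width: 0.004
grasp_force: 6.6
```

```bash
python3 -c "
from h import *
inp()"
```

```text
press xyz mm [-29.9  15.  240. ] t 13.725 F press [-5.  -0.8 12.9] M [-0.46  1.08  0.01] grip 0.003713638254162136 6.5948217294499045
```

>>> {"op": "move_arm", "data": {"plan": [{"delta_pos": [0, 0, -0.03], "turn": [0, 0, 0], "fingers": 1}, {"delta_pos": [0, 0, -0.08], "turn": [0, 0, 0], "fingers": 0.5}, {"delta_pos": [0, -0.01, -0.13], "turn": [0, 0, 0], "fingers": 0.3}, {"delta_pos": [-0.02, -0.03, -0.17], "turn": [0, 0, 0], "fingers": 0.3}, {"delta_pos": [-0.055, -0.055, -0.18], "turn": [0, 0, 0], "fingers": 0.3}, {"delta_pos": [-0.08, -0.07, -0.18], "turn": [0, 0, 0], "fingers": 0.3}, {"delta_pos": [-0.091, -0.075, -0.18], "turn": [0, 0, 0], "fingers": 0.3}, {"delta_pos": [-0.091, -0.075, -0.18], "turn": [0, 0, 0], "fingers": 0.3}]}}

```text
clock: 14.72
position: [0.6473, 0.0606, 0.4176]
ee_rot: [-0.082, 0.997, 0.0, -0.001]
ft_force: [-0.1, -0.2, -0.0]
grip_width: 0.702
grasp_force: 0.0
```

```bash
python3 - <<'E'
from h import *
inp();print(get_obs()["joint_pos"].round(2))
c,o=wrist()
c2=camera("top");c3=camera("side")
for n,c in(("wrist",c),("top",c2),("side",c3)):
    P=cloud(c);Q=P[...,:2]-O;x=Q@ex*1000;y=Q@ey*1000;Z=P[...,2]
    k=(Z>.295)&(Z<.355)&(x>20)&(x<110)&(y>-90)&(y<-30)&(c["color"].max(2)<90)
    if k.sum()>5: print(n,k.sum(),np.percentile(x[k],[5,50,95]),np.percentile(y[k],[5,50,95]),np.percentile(Z[k],[5,95]))
cv2.imwrite("pics/w5.png",np.hstack([cv2.resize(c2["color"][100:220,160:260,::-1],(400,480)),cv2.resize(c3["color"][140:290,150:275,::-1],(400,480))]))
E
```

```text
press xyz mm [ 61.3 -60.3 417.6] t 14.725 F press [-0.1 -0.2 -0. ] M [ 0.02 -0.04 -0.07] grip 0.7016857965917287 0.0
[ 0.36  0.5  -0.89  1.01  0.39  1.79  1.36]
wrist 1287 [46.04859778 56.410688   72.88610979] [-69.63793313 -60.03155776 -50.10805585] [0.30541629 0.34838413]
side 156 [47.32426207 56.69302302 70.2056813 ] [-64.29375817 -50.68533479 -45.12408834] [0.29942898 0.34643881]
```

View pics/w5.png

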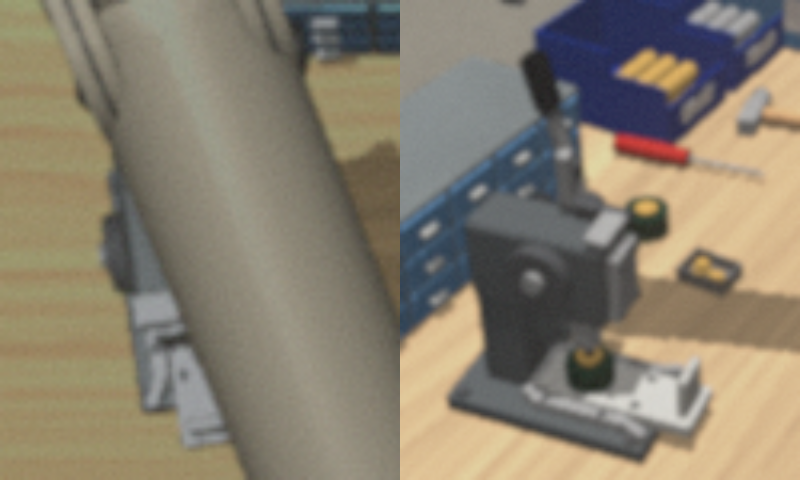

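Side crop shows the catch lying flat over at (605,230), the lever up at (545,80) and the carrier home. Grip the handle.

>>> {"op": "move_arm", "data": {"plan": [{"delta_pos": [0, 0, 0.03], "turn": [0, 0, 0], "fingers": 0.3}, {"delta_pos": [0, 0, 0.07], "turn": [0, 0, 0], "fingers": 0.3}, {"delta_pos": [0, 0, 0.095], "turn": [0, 0, 0], "fingers": 0.3}, {"delta_pos": [0, 0, 0.105], "turn": [0, 0, 0], "fingers": 0.3}, {"delta_pos": [0, 0, 0.105], "turn": [0, 0, 0], "fingers": 0.3}, {"delta_pos": [0, 0, 0.105], "turn": [0, 0, 0], "fingers": 1}, {"delta_pos": [0, 0, 0.105], "turn": [0, 0, 0], "fingers": 1}, {"delta_pos": [0, 0, 0.105], "turn": [0, 0, 0], "fingers": 1}, {"delta_pos": [0, 0, 0.105], "turn": [0, 0, 0], "fingers": 1}], "force": 60}}

```text
clock: 16.0
position: [0.6472, 0.0607, 0.3146]
ee_rot: [-0.082, 0.997, -0.0, 0.001]
ft_force: [-0.2, -2.0, 6.2]
grip_width: 0.277
grasp_force: 59.3
```

```bash
python3 - <<'E'
from h import *
inp()
for t in np.arange(0,1.11,.1):
    a=t-np.radians(15);print(round(t,1),"press x",round(25-140*np.sin(a),1),"TCP z",round(185+140*np.cos(a)-8,1))
E
```

```text
press xyz mm [ 61.2 -60.1 314.6] t 16.0 F press [-0.5 -1.9  6.2] M [-0.18  0.15 -0.07] grip 0.27673635083428516 59.26571846008301
0.0 press x 61.2 TCP z 312.2
0.1 press x 47.6 TCP z 315.2
0.2 press x 33.6 TCP z 316.7
0.3 press x 19.7 TCP z 316.9
0.4 press x 5.7 TCP z 315.7
0.5 press x -8.0 TCP z 313.0
0.6 press x -21.5 TCP z 309.1
0.7 press x -34.4 TCP z 303.8
0.8 press x -46.8 TCP z 297.2
0.9 press x -58.4 TCP z 289.4
1.0 press x -69.2 TCP z 280.6
1.1 press x -79.1 TCP z 270.6
```

>>> {"op": "move_arm", "data": {"plan": [{"delta_pos": [0.0138, 0, -0.003], "turn": [0, 0, 0], "fingers": 1}, {"delta_pos": [0.0281, 0, -0.0046], "turn": [0, 0, 0], "fingers": 1}, {"delta_pos": [0.0422, 0, -0.0048], "turn": [0, 0, 0], "fingers": 1}, {"delta_pos": [0.0564, 0, -0.0036], "turn": [0, 0, 0], "fingers": 1}, {"delta_pos": [0.0704, 0, -0.0008], "turn": [0, 0, 0], "fingers": 1}, {"delta_pos": [0.0704, 0, -0.0008], "turn": [0, 0, 0], "fingers": 1}]}}

```text
clock: 16.75
position: [0.5781, 0.0494, 0.3155]
ee_rot: [-0.082, 0.997, -0.0, 0.002]
ft_force: [3.9, 0.8, 6.3]
grip_width: 0.276
grasp_force: 61.4
```

```bash
python3 -c "
from h import *
inp()"
```

```text
press xyz mm [ -8.8 -60.  315.5] t 16.75 F press [4.  0.2 6.3] M [ 0.21 -0.99 -0.08] grip 0.27597103623475466 61.42621994018555
```

>>> {"op": "move_arm", "data": {"plan": [{"delta_pos": [0.0137, 0, 0.004], "turn": [0, 0, 0], "fingers": 1}, {"delta_pos": [0.0268, 0, 0.0093], "turn": [0, 0, 0], "fingers": 1}, {"delta_pos": [0.033, 0, 0.0125], "turn": [0, 0, 0], "fingers": 1}, {"delta_pos": [0.0394, 0, 0.0161], "turn": [0, 0, 0], "fingers": 1}, {"delta_pos": [0.0454, 0, 0.02], "turn": [0, 0, 0], "fingers": 1}, {"delta_pos": [0.0512, 0, 0.024], "turn": [0, 0, 0], "fingers": 1}, {"delta_pos": [0.0512, 0, 0.024], "turn": [0, 0, 0], "fingers": 1}], "force": 80}}

```text
clock: 17.62
position: [0.5289, 0.0414, 0.2926]
ee_rot: [-0.082, 0.997, -0.0, 0.003]
ft_force: [3.0, -0.4, 12.9]
grip_width: 0.273
grasp_force: 79.3
```

```bash
python3 -c "
from h import *
inp()"
```

```text
press xyz mm [-58.7 -59.8 292.6] t 17.625 F press [ 2.9 -0.9 12.9] M [ 0.08 -1.48 -0.08] grip 0.2734406343294602 79.30389404296875
```

Lever about 0.9; continue to 1.0 and slightly beyond into the stop.

>>> {"op": "move_arm", "data": {"plan": [{"delta_pos": [0.0055, 0, 0.0045], "turn": [0, 0, 0], "fingers": 1}, {"delta_pos": [0.011, 0, 0.009], "turn": [0, 0, 0], "fingers": 1}, {"delta_pos": [0.0135, 0, 0.0115], "turn": [0, 0, 0], "fingers": 1}, {"delta_pos": [0.016, 0, 0.014], "turn": [0, 0, 0], "fingers": 1}, {"delta_pos": [0.016, 0, 0.014], "turn": [0, 0, 0], "fingers": 1}, {"delta_pos": [0.016, 0, 0.014], "turn": [0, 0, 0], "fingers": 1}]}}

```text
clock: 18.38
position: [0.5128, 0.0387, 0.2786]
ee_rot: [-0.082, 0.997, -0.0, 0.002]
ft_force: [-0.1, -0.9, 16.7]
grip_width: 0.271
grasp_force: 79.6
```

```bash
python3 -c "
from h import *
inp()
o=get_obs();d=o['position'][:2]-O
print('angle',np.arctan2(25-1000*d@ex,o['position'][2]*1000+8-185)+np.radians(15))"
```

```text
press xyz mm [-75.  -59.8 278.6] t 18.375 F press [-0.3 -0.9 16.7] M [-0.02 -0.52 -0.16] grip 0.2714064567228198 79.60434436798096
angle 1.039163434373618
```

>>> {"op": "move_arm", "data": {"plan": [{"delta_pos": [0.001, 0, 0.0015], "turn": [0, 0, 0], "fingers": 1}, {"delta_pos": [0.002, 0, 0.003], "turn": [0, 0, 0], "fingers": 1}, {"delta_pos": [0.002, 0, 0.003], "turn": [0, 0, 0], "fingers": 1}, {"delta_pos": [0.002, 0, 0.003], "turn": [0, 0, 0], "fingers": 1}], "force": 100}}

```text
clock: 18.88
position: [0.5108, 0.0385, 0.2765]
ee_rot: [-0.082, 0.997, -0.0, 0.002]
ft_force: [-5.9, -1.4, 25.4]
grip_width: 0.273
grasp_force: 98.2
```

```bash
python3 - <<'E'
from h import *
inp()
o=get_obs();d=o['position'][:2]-O
print('angle',np.arctan2(25-1000*d@ex,o['position'][2]*1000+8-185)+np.radians(15))
c,_=wrist();s=camera("side")
cv2.imwrite("pics/w6.png",np.hstack([cv2.resize(s["color"][120:290,140:290,::-1],(420,476)),cv2.resize(c["color"][:,:,::-1],(380,476))]))
E
```

```text
press xyz mm [-77.  -59.7 276.5] t 18.875 F press [-6.  -0.4 25.4] M [-0.08  0.3   0.08] grip 0.27298394833904144 98.2023811340332
angle 1.0597514715473104
```

View pics/w6.png

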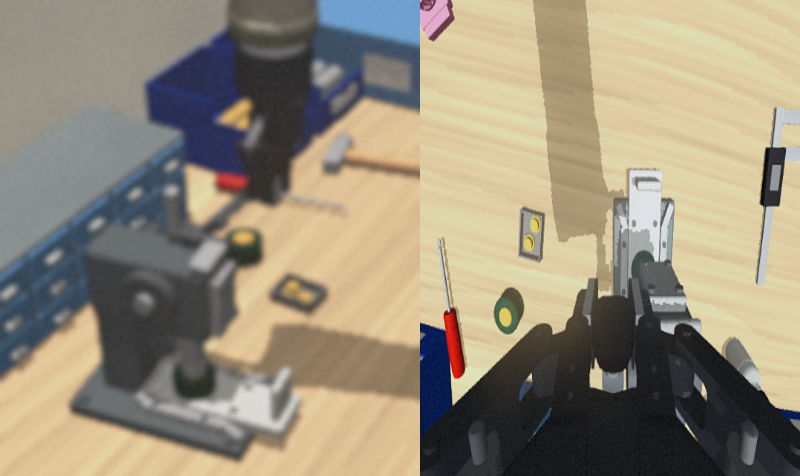

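The side view shows ram foot down on the bush in the drum (195,370), carrier in place, and the lever forward in the gripper. I'll confirm the stop with a bit more push forward.

>>> {"op": "move_arm", "data": {"plan": [{"delta_pos": [0.0015, 0, 0.0005], "turn": [0, 0, 0], "fingers": 1}, {"delta_pos": [0.003, 0, 0.001], "turn": [0, 0, 0], "fingers": 1}, {"delta_pos": [0.004, 0, 0.001], "turn": [0, 0, 0], "fingers": 1}, {"delta_pos": [0.004, 0, 0.001], "turn": [0, 0, 0], "fingers": 1}]}}

```text
clock: 19.48
position: [0.509, 0.0381, 0.2747]
ee_rot: [-0.082, 0.997, 0.0, 0.005]
ft_force: [14.8, 1.6, 7.4]
grip_width: 0.269
grasp_force: 97.8
```

```bash
python3 - <<'E'
from h import *
inp()
o=get_obs();d=o['position'][:2]-O
print('angle',np.arctan2(25-1000*d@ex,o['position'][2]*1000+8-185)+np.radians(15))
c=camera("side")
P=cloud(c);hsv=cv2.cvtColor(c["color"],cv2.COLOR_RGB2HSV)
Q=P[...,:2]-O;x=Q@ex*1000;y=Q@ey*1000;Z=P[...,2]*1000
r=(abs(x)<40)&(abs(y)<40)&(Z>25)&(Z<125)
g=r&(hsv[...,0]>45)&(hsv[...,0]<95)&(hsv[...,1]>80);b=r&(hsv[...,0]>15)&(hsv[...,0]<35)&(hsv[...,1]>110)
for n,k in(("drum",g),("brass",b)):print(n,k.sum(),np.percentile(Z[k],[5,50,95]).round(1) if k.sum() else "")
k=r&~g&~b&(abs(x)<20)&(y>0);print(np.histogram(Z[k],np.arange(40,126,5)))
E
```

```text
press xyz mm [-78.8 -59.8 274.7] t 19.475 F press [14.9 -0.8  7.4] M [ 0.45 -3.59 -0.16] grip 0.26856095517143214 97.7850329875946
angle 1.0774469542138612
drum 0 
brass 0 
(array([17, 14, 17, 38,  9, 10,  7, 15, 11, 11, 15,  9, 10,  7,  1,  0,  2]), array([ 40,  45,  50,  55,  60,  65,  70,  75,  80,  85,  90,  95, 100,
       105, 110, 115, 120, 125]))
```

>>> {"op": "move_arm", "data": {"plan": [{"delta_pos": [0.001, 0, 0.001], "turn": [0, 0, 0], "fingers": 1}, {"delta_pos": [0.002, 0, 0.003], "turn": [0, 0, 0], "fingers": 1}, {"delta_pos": [0.002, 0, 0.003], "turn": [0, 0, 0], "fingers": 1}, {"delta_pos": [0.002, 0, 0.003], "turn": [0, 0, 0], "fingers": 1}]}}

```text
clock: 20.02
position: [0.5074, 0.0379, 0.273]
ee_rot: [-0.082, 0.997, 0.0, 0.005]
ft_force: [10.5, 0.1, 18.2]
grip_width: 0.268
grasp_force: 99.5
```

```bash
python3 - <<'E'
from h import *
inp()
for n in("wrist","side","top"):
    c=wrist()[0] if n=="wrist" else camera(n)
    P=cloud(c);Q=P[...,:2]-O;x=Q@ex*1000;y=Q@ey*1000;Z=P[...,2]*1000
    dx=25-x;dz=Z-185;r=np.hypot(dx,dz)
    k=(abs(y+58)<13)&(r>45)&(r<105)&(dz>20)&(dx>0)
    if k.sum()>8:
        A=np.polyfit(dx[k],dz[k],1);a=np.arctan2(dx[k],dz[k])+np.radians(15)
        print(n,k.sum(),np.percentile(a,[10,50,90]).round(3),"y",np.median(y[k]),"line angle",np.pi/2-np.arctan(A[0])+np.radians(15))
E
```

```text
press xyz mm [-80.4 -59.8 273. ] t 20.025 F press [10.4 -1.6 18.2] M [ 0.46 -2.84 -0.19] grip 0.2678925445274435 99.52098727226257
wrist 37 [0.893 0.912 0.925] y -60.41919998511774 line angle 1.035356836226273
side 90 [0.925 1.012 1.124] y -53.533646390819996 line angle 1.0617134823724959
```

>>> {"op": "move_arm", "data": {"plan": [{"delta_pos": [0, 0, 0], "turn": [0, 0, 0], "fingers": 1}, {"delta_pos": [0, 0, 0], "turn": [0, 0, 0], "fingers": 1}, {"delta_pos": [0, 0, 0], "turn": [0, 0, 0], "fingers": 1}, {"delta_pos": [0, 0, 0], "turn": [0, 0, 0], "fingers": 1}, {"delta_pos": [0, 0, 0], "turn": [0, 0, 0], "fingers": 1}, {"delta_pos": [0, 0, 0], "turn": [0, 0, 0], "fingers": 1}, {"delta_pos": [0, 0, 0], "turn": [0, 0, 0], "fingers": 1}, {"delta_pos": [0, 0, 0], "turn": [0, 0, 0], "fingers": 1}]}}

```text
clock: 21.18
position: [0.5074, 0.0379, 0.273]
ee_rot: [-0.082, 0.997, 0.0, 0.005]
ft_force: [10.8, 0.7, 18.0]
grip_width: 0.266
grasp_force: 99.5
```

```bash
python3 -c "
from h import *
inp()"
```

```text
press xyz mm [-80.4 -59.7 273. ] t 21.175 F press [10.8 -1.1 18. ] M [ 0.45 -2.86 -0.2 ] grip 0.2660934898677496 99.52261447906494
```

Pose and force are steady, with about 20 N along the lever's path against the stop.

```bash
python3 -c "
from workcell import hand_in
print(hand_in())"
```

```text
the job is handed in; nothing more can be done
None
```

The job is handed in at about 21 s: the carrier is home against the end stop, the catch is flipped over, and the gripper is holding the lever on its stop with about 20 N; the bush being fully in is judged from that force and the lever angle, not seen directly.

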